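# Set the sliding carriage of a length rail to the stop with the post

## Task

On the length-setting rail, press down the rubber pad in the middle of the carriage with your fingertips to free its brake and, keeping the pad pressed for as long as the carriage moves, push the carriage along the rail until it bears against the stop that carries the upright post. Then let the pad spring back up so the brake holds the carriage there, and draw clear. Do not drag the carriage with its brake on, and leave the gauge, loupe, marker and manifold block where they lie.

Things in the scene. Friction and masses are not known exactly. Their poses are not given: they have to be found in the camera images.
- rail: fixed rail unit: dark steel base plate 90 (x) x 360 (y) x 8 mm with a steel bar 24 mm wide and 20 mm high (above the surface) along its middle. Origin: centre of the underside, on the work surface. Its y axis is the rail's direction (axes as the world's at yaw 0).
- carriage (a joint): position of the carriage along the rail's y axis, m; 0 at the middle of the rail, grows toward the rail's +y. Sliding friction with the pad pressed is 1 to 2 N; with the pad up the brake holds against about 20 N.
- carriage_mid (a point): centre of the carriage at the height of its deck (30.5 mm above the surface). The carriage is an aluminium saddle 76 mm across the rail and 90 mm along it, captive on the rail, with a raised end bar at each end (12 mm along the rail, top 44 mm above the surface, inner faces 33 mm from the middle). Its end faces are flat, 45 mm from this point.
- pad_top (a point): centre of the top of the dark ribbed rubber release pad in the middle of the carriage, 46 mm across x 44 mm along the rail, 40 mm above the surface when up. It moves along with the carriage and goes straight down when pressed.
- pad (a joint): how far the release pad is pressed, m: 0 up (brake on), 0.008 at the bottom. The spring needs 12 N to start and 14.4 N at the bottom; the brake is free from about 0.001 on, and bites again as soon as the pad comes up.
- post_stop: the stop to push to, at either end of the rail: fixed steel clamp block astride the rail, 64 mm across x 30 mm along it, top at 36 mm, with an upright round post (11 mm thick, top at 68 mm). Origin: at the surface under its centre; its flat faces are 15 mm from there along the rail, so the carriage bears on it at 60 mm from carriage_mid. A clamp knob stands out to 48 mm on its +x side.
- plain_stop: the same clamp block without a post, at the other end of the rail. Same origin and sizes.
- gauge: bystander: plug gauge lying behind the rail, 25 x 98 x 25 mm, loose; origin centre of underside
- loupe: bystander: black eye loupe standing behind the rail, 37 mm across, 26 mm high, loose; origin centre of underside
- marker: bystander: felt marker lying in front of the rail, 13 x 130 x 13 mm, loose; origin centre of underside
- block: bystander: gold-coloured manifold block lying at the back, 44 x 211 x 44 mm, loose; origin centre of underside

How it is judged (in metres and radians):
On the way, in this order (a step that is already met when the one before it is completed fails the run):
1. the pad is pressed while the carriage still stands where it was (value of joint pad above 0.002 m and distance of carriage_mid from where it was at the start of the episode below 0.01 m and contact force between the fingers and pad above 1 N), for 0.1 s.
2. the carriage has come up against the stop with the post, the pad still pressed (horizontal distance between carriage_mid and post_stop below 0.063 m and value of joint pad above 0.001 m), for 0.05 s.
At the end, for the whole second after the job is handed in: The carriage stands against the stop with the post (gap under 3 mm) and is at rest, the pad is up (within 1 mm) so the brake is on, and the gauge, loupe, marker and block lie within 20 mm of where they were (horizontal distance between carriage_mid and post_stop below 0.063 m and value of joint pad below 0.001 m and velocity of joint carriage between -0.005 and 0.005 m/s and distance of each of gauge, loupe, marker, block from where it was at the start of the episode below 0.02 m); the robot touches nothing.
It fails at once if the carriage is dragged along with its brake on (faster than 10 mm/s while the pad is up) (value of joint pad below 0.0004 m and (velocity of joint carriage above 0.01 m/s or velocity of joint carriage below -0.01 m/s)).
It fails at once if a bystander is moved (lifted or shoved) by more than 20 mm (distance of any of gauge, loupe, marker, block from where it was at the start of the episode above 0.02 m).
It also fails if it takes over 32 s, if anything falls off the work surface, if the arm or the gripper's body presses on something with over 40 N, if the wrist force passes 120 N, or if a joint passes its speed limit or range.

## Robot

A 6-joint arm with a two-finger parallel gripper is mounted at the origin on a cart in front of the work surface, level with it; the furniture and walls round the work are solid. World frame = base frame: x ahead of the robot, y to its left, z up, the work surface at z = 0. Lengths are in mm, angles in rad, forces in N, time in s.
With the tool pointing down it reaches from about 250 to 775 mm from the base axis. Payload 4 kg.
Tool frame: the origin (TCP) lies between the finger pads; the fingertips stand 17 mm ahead of it and the grasp point (between the pads) lies 2 mm behind it (robot.tip_extent is the distance from the TCP to the fingertips, in mm); z points along the fingers, y is the line along which they close (so a half turn about z gives the same grasp; the last joint's range is limited). The gripper opens to 85 mm and grips with 20 to 120 N. Pads are 22 mm wide; open, the fingers measure 114 mm over their backs; the gripper's body (76 mm by 85 mm) begins 54 mm behind the grasp point. The pads swing forward as they close: fully open they stand 13 mm farther back than shut.
Start: joints at [-1.402, 0.087, 1.371, -0, 1.684, -0.103], TCP at [147.652, -529.825, 248.341] pointing down, gripper open.
Joint ranges: [-3.1, 3.1], [-0.76, 2.03], [0.27, 2.55], [-1.08, 4.22], [0.17, 2.65], [-2.57, 2.57]. Speed limits (rad/s): [2.79, 2.79, 3.14, 3.14, 3.14, 3.14].

## Interface

Orientations are given as a rotation vector (axis times angle).
In Python, from plant import robot, cams, telemetry, job_done gives the robot as it stands (robot), with the cameras (cams), the readings (telemetry) and the job as plain functions.
- The arm moves only by the tool step_hand, called after "Request:" as name(argument=value, ...) on one line, values as JSON. Schema: {"type":"object","properties":{"increments":{"type":"array","items":{"type":"object","properties":{"turn_vec":{"type":"array","items":{"type":"number"},"minItems":3,"maxItems":3},"xyz":{"type":"array","items":{"type":"number"},"minItems":3,"maxItems":3},"jaw":{"type":"number"}},"additionalProperties":false,"required":["jaw"]},"minItems":1,"maxItems":5},"only":{"type":"string"},"quiet":{"type":"boolean"},"lines":{"type":"string"}},"required":["increments"],"additionalProperties":false}. increments is a list of rows, 1 to 5 of them, each an object with the fields turn_vec (a list: a rotation vector rx, ry, rz in fractions of the full range, 1 being 2 pi rad), xyz (a list: dx, dy, dz in fractions of the full range, 1 being 0.4 m), jaw (the finger opening in mm); a field left out counts as zero (the opening has to be given); each row is the pose to reach, as a shift and turn from the pose commanded when the call began, along the tool's axes at that moment; what a row does not reach only later rows make up. A row lasts 1/12 s, in which the tool goes at most 41.7 mm and 0.125 rad, less where a joint would pass 70% of its speed; a pose out of reach is approached as far as the arm can. The fingers move at their own pace and stop on an object; the grip force is fixed at half the most. Time passes only in rows, so rows that do not move let the fingers close. The tool returns the time, the measured TCP pose, the force, the opening and the grip force at its end. only (a regular expression) keeps the lines of the reply that match it, lines (a string "A,B") keeps lines A to B, and quiet returns only ok. A shift or turn number past 1, either way, is cut back to 1. Input that does not fit is refused with a message, and nothing moves.
- telemetry.get_state(): the state, without advancing time (a new reading comes with each control period).
- cams.get_image(name): name is "side" or "top" or "wrist"; returns the picture (420x560x3 uint8, red, green, blue); there is no depth.
- cams.camera_model(name): a dict with "K" (3x3 intrinsics, pixels), "extrinsics" (4x4, takes a point from world to camera coordinates). Camera axes: x right, y down, z forward; pixel columns grow to the right and rows downward; lengths in mm; the calibration is good to about 2 mm. A picture is of the moment at which its call begins: read the wrist's pose just before it. camera_model takes no time and is no camera call; for the wrist camera it gives the pose at the moment of the call.
- job_done(): hands the job in; it is judged then, once.
The state is a dict: "clock": time; "qpos": joint angles; "qd": joint speeds; "effort": joint torques, N m; "position": TCP position; "ee_rot": TCP orientation; "ft_force": force on the tool from outside, world axes, zero at the start; "moment": the same for the moment, N m; "finger_gap": finger opening in mm; "finger_force": force on a finger pad.
Only numpy, scipy, OpenCV 4.12 (cv2) and the standard library are available. Lean on these libraries where they do the work, as an engineer would, in place of code of your own. Each camera call takes 0.05 s, during which the arm holds its last target. There are 200 camera calls.

## Working session

There is one attempt and no reset: what is moved stays moved. The work goes in short steps, Python scripts to look and compute and a tool call to move; the robot and the scene stay as the last step left them, time stands still between calls to the robot, and variables do not carry over. Pictures are saved under pics/ and viewed, at most 10 in all, crops included, and the job is handed in when it is done.

```bash
ls; mkdir -p pics
```

Run:
```python
from plant import robot, cams, telemetry, job_done
import cv2,numpy as np
for n in("top","side"):
    cv2.imwrite(f"pics/{n}0.png",cams.get_image(n)[:,:,::-1]); m=cams.camera_model(n); print(n,np.round(m["K"],1).tolist(),np.round(m["extrinsics"],3).tolist())
s=telemetry.get_state();print(s["clock"],s["position"],s["ee_rot"],s["finger_gap"])
```

```text
pics
plant.py
top [[406.1, 0.0, 282.4], [0.0, 406.1, 211.0], [0.0, 0.0, 1.0]] [[-0.025, -1.0, -0.017, -14.832], [-0.981, 0.027, -0.19, 552.585], [0.19, 0.012, -0.982, 792.119], [0.0, 0.0, 0.0, 1.0]]
side [[493.3, 0.0, 277.6], [0.0, 493.3, 208.3], [0.0, 0.0, 1.0]] [[0.999, -0.048, -0.014, -571.833], [-0.038, -0.558, -0.829, 30.977], [0.032, 0.828, -0.56, 888.521], [0.0, 0.0, 0.0, 1.0]]
0.1 [ 147.58690292 -529.38575749  247.23715556] [-3.11063292e+00 -4.25297887e-01  1.00601048e-04] 85.4548041234394
```

View pics/top0.png

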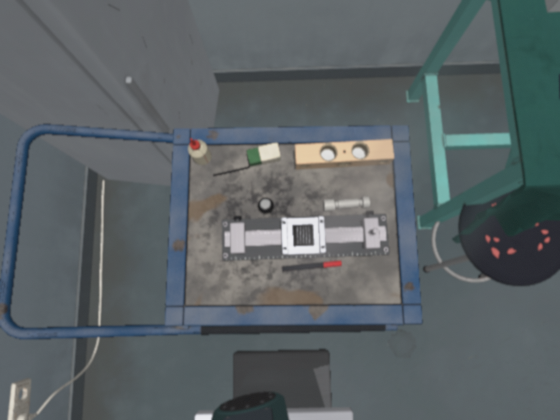

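View pics/side0.png

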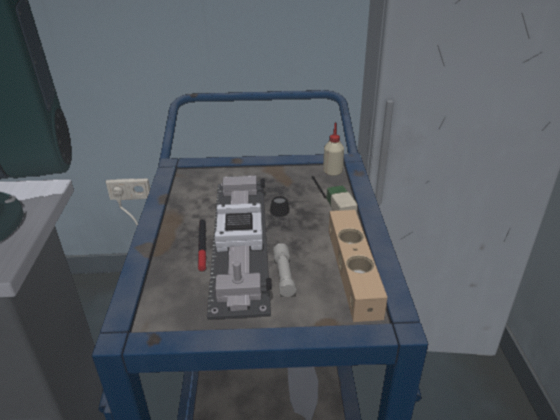

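Top view: carriage at about (303,236) with its dark pad, marker in front at (312,266), loupe at (265,205), gauge at (347,204). The post stands on the right (−y) stop at about (374,233). The side view agrees, with the post on the near stop at (238,262).

Create h.py:
```python
import numpy as np,cv2
from plant import robot, cams, telemetry, job_done
def ray(m,p,z):
    K,E=np.array(m["K"]),np.array(m["extrinsics"]);R,t=E[:3,:3],E[:3,3]
    d=R.T@np.linalg.solve(K,[p[0],p[1],1.]);c=-R.T@t
    return c+d*(z-c[2])/d[2]
def proj(m,P):
    K,E=np.array(m["K"]),np.array(m["extrinsics"]);q=K@(E[:3,:3]@P+E[:3,3]);return q[:2]/q[2]
def blobs(mask,off,amin):
    n,l,s,c=cv2.connectedComponentsWithStats(mask.astype(np.uint8))
    out=[]
    for i in range(1,n):
        if s[i,4]>amin:
            pts=np.argwhere(l==i)[:,::-1].astype(np.float32)+np.float32(off)
            out.append((s[i,4],cv2.minAreaRect(pts),c[i]+off))
    return out
```

Run:
```python
from h import *
m=cams.camera_model("top")
g=cv2.cvtColor(cv2.imread("pics/top0.png"),cv2.COLOR_BGR2GRAY)
x0,y0,x1,y1=215,205,400,275
c=g[y0:y1,x0:x1]
for nm,mk,z in(("bright",c>170,30),("bright",c>130,36),):
    for a,r,ce in blobs(mk,(x0,y0),40): print(nm,a,np.round(r[0],1),np.round(r[1],1),round(r[2],1),ray(m,r[0],z).round(1))
c=g[218:254,286:322]
for a,r,ce in blobs(c<80,(286,218),60): print("pad",a,np.round(r[0],1),np.round(r[1],1),round(r[2],1),ray(m,r[0],40).round(1),[ray(m,q,40).round(1)[:2].tolist() for q in cv2.boxPoints(r)])
cv2.imwrite("pics/crop.png",cv2.resize(cv2.imread("pics/top0.png")[195:280,215:400],None,fx=4,fy=4,interpolation=2))
```

```text
bright 2029 [303.9 235.2] [ 36.7 116.6] 87.0 [503.1 -73.2  30. ]
bright 406 [375.  232.5] [27. 20.] 90.0 [ 504.8 -223.1   30. ]
bright 435 [234.  237.5] [27. 18.] 90.0 [502.2  74.7  30. ]
bright 150 [344.  208.5] [40.  7.] 0.0 [ 557.  -159.8   36. ]
bright 52 [379.7 209.1] [9.5 6.6] 18.4 [ 553.7 -235.    36. ]
bright 2951 [293.4 236. ] [ 39.1 139.6] 87.1 [501.2 -51.   36. ]
bright 530 [375.2 232.2] [30.4 21.6] 85.6 [ 504.7 -222.2   36. ]
bright 74 [217.5 252.5] [19.  5.] 90.0 [470.8 108.5  36. ]
bright 91 [284.  262.5] [ 5. 22.] 90.0 [446.5 -29.8  36. ]
bright 57 [242.9 262.8] [ 5.6 11.9] 68.2 [448.   55.5  36. ]
bright 47 [229.3 268.5] [11.8  6.1] 82.9 [437.   83.9  36. ]
```

View pics/crop.png

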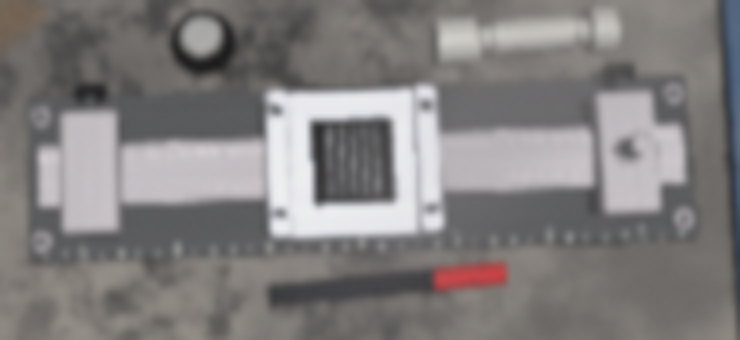

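The crop shows the pad centred at (353,161), the plain stop block at (90,171) and the post stop block at (628,152). These are crop pixels, i.e. full image ×4 with offset (215,195). The rail is tilted about 2°.

Run:
```python
from h import *
m=cams.camera_model("top");ms=cams.camera_model("side")
f=lambda u,v,z:ray(m,((u+.5)/4-.5+215,(v+.5)/4-.5+195),z)
pad=f(353,161,40);pl=f(90,171,36);po=f(628,152,36)
print("pad",pad,"plain",pl,"post",po)
d=po-pl;d/=np.linalg.norm(d);print("yaw",np.degrees(np.arctan2(d[0],-d[1])),"len",np.linalg.norm(po-pl),"pad off line",np.cross((pad-pl)[:2],d[:2]),"travel",np.dot(po-pad,d)-60)
print("pad size",np.linalg.norm(f(312,161,40)-f(395,161,40)),np.linalg.norm(f(353,120,40)-f(353,203,40)))
g=cv2.cvtColor(cv2.imread("pics/side0.png"),cv2.COLOR_BGR2GRAY)
for a,r,c in blobs(g[208:235,222:256]<75,(222,208),60):print("side pad",a,r,ray(ms,r[0],40).round(1))
for n,P in(("pad",pad),("post",po)):print(n,"in side",proj(ms,P))
s=telemetry.get_state();from scipy.spatial.transform import Rotation as R
Rt=R.from_rotvec(s["ee_rot"]).as_matrix();print(Rt.round(3),s["ft_force"])
# shift to above pad in tool axes (tcp z 120)
print(Rt.T@(np.array([pad[0],pad[1],120])-s["position"]))
```

```text
pad [502.54269393 -70.65552278  40.        ] plain [501.50671022  67.34157231  36.        ] post [ 503.93539574 -214.71634293   36.        ]
yaw 0.4933383658719963 len 282.0683712538016 pad off line 0.1522472736405278 travel 84.06747148677829
pad size 43.27828392466344 43.614332431040985
side pad 367 ((238.5, 221.0), (16.0, 25.0), 90.0) [504.4 -76.4  40. ]
pad in side [237.46176198 219.05068239]
post in side [236.64491977 279.25987781]
[[ 0.963  0.268 -0.   ]
 [ 0.268 -0.963  0.002]
 [ 0.    -0.002 -1.   ]] [0.11923198 0.57549218 0.02544793]
[ 465.03873822 -346.35713775  128.03140493]<stdin>:6: DeprecationWarning: Arrays of 2-dimensional vectors are deprecated. Use arrays of 3-dimensional vectors instead. (deprecated in NumPy 2.0)
```

Careful with the scale: shifts go in shares of 0.4 m and turns go in shares of 2 pi rad. That gives: -175 mm / 400 = -0.4375, -140 mm / 400 = -0.35, 0.26 rad / 6.2832 = 0.0414.

Request:
step_hand(increments=[{"turn_vec": [0, 0, 0.0159], "xyz": [0.0625, -0.0825, 0], "jaw": 0}, {"turn_vec": [0, 0, 0.0318], "xyz": [0.1125, -0.175, 0], "jaw": 0}, {"turn_vec": [0, 0, 0.0414], "xyz": [0.1625, -0.2625, 0], "jaw": 0}, {"turn_vec": [0, 0, 0.0414], "xyz": [0.2125, -0.35, 0], "jaw": 0}, {"turn_vec": [0, 0, 0.0414], "xyz": [0.2625, -0.4375, 0], "jaw": 0}])

```text
clock: 0.52
position: [201.8, -331.0, 247.5]
ee_rot: [-3.14, -0.017, 0.0]
ft_force: [0.8, 1.1, 0.1]
finger_gap: 25.5
finger_force: 0.0
```

Create rel.py:
```python
import sys
from h import *
from scipy.spatial.transform import Rotation as R
s=telemetry.get_state();Rt=R.from_rotvec(s["ee_rot"]).as_matrix()
print(s["clock"],s["position"].round(1),Rt.round(3).tolist(),s["ft_force"].round(1),round(s["finger_gap"],1),robot.tip_extent)
print((Rt.T@(np.array(eval(sys.argv[1]))-s["position"])).round(1))
```

```bash
python3 rel.py '[502.5,-70.7,120]'
```

```text
0.5167 [ 201.8 -331.   247.5] [[1.0, 0.011, -0.0], [0.011, -1.0, 0.001], [-0.0, -0.001, -1.0]] [0.8 1.1 0.1] 25.5 17.0
[ 303.6 -256.9  127.8]
```

Request:
step_hand(increments=[{"xyz": [0.075, -0.065, 0], "jaw": 0}, {"xyz": [0.15, -0.13, 0], "jaw": 0}, {"xyz": [0.225, -0.195, 0], "jaw": 0}, {"xyz": [0.3, -0.26, 0], "jaw": 0}, {"xyz": [0.375, -0.32, 0], "jaw": 0}])

```text
clock: 0.93
position: [351.1, -201.3, 248.2]
ee_rot: [3.141, 0.019, 0.0]
ft_force: [0.8, -0.5, 0.6]
finger_gap: -0.1
finger_force: 0.0
```

Request:
step_hand(increments=[{"xyz": [0.075, -0.065, 0], "jaw": 0}, {"xyz": [0.15, -0.13, 0], "jaw": 0}, {"xyz": [0.225, -0.195, 0], "jaw": 0}, {"xyz": [0.3, -0.26, 0.1], "jaw": 0}, {"xyz": [0.375, -0.32, 0.2], "jaw": 0}])

```text
clock: 1.35
position: [486.1, -84.7, 190.0]
ee_rot: [3.14, 0.021, 0.008]
ft_force: [0.3, -0.5, 1.0]
finger_gap: 0.3
finger_force: 0.0
```

Request:
step_hand(increments=[{"jaw": 0}, {"jaw": 0}, {"jaw": 0}])

```text
clock: 1.6
position: [483.4, -86.4, 188.8]
ee_rot: [3.141, 0.019, -0.001]
ft_force: [-0.9, -0.7, -0.1]
finger_gap: 0.2
finger_force: 0.0
```

```bash
python3 rel.py '[502.5,-70.7,75]'
```

```text
1.6 [483.4 -86.4 188.8] [[1.0, 0.012, -0.001], [0.012, -1.0, -0.0], [-0.001, 0.0, -1.0]] [-0.9 -0.7 -0.1] 0.2 17.0
[ 19.4 -15.6 113.8]
```

Scaled: 114 mm / 400 = 0.285, 90 mm / 400 = 0.225.

Request:
step_hand(increments=[{"xyz": [0.025, -0.02, 0.075], "jaw": 0}, {"xyz": [0.0485, -0.039, 0.15], "jaw": 0}, {"xyz": [0.0485, -0.039, 0.225], "jaw": 0}, {"xyz": [0.0485, -0.039, 0.285], "jaw": 0}, {"xyz": [0.0485, -0.039, 0.285], "jaw": 0}])

```text
clock: 2.02
position: [499.4, -70.8, 71.1]
ee_rot: [-3.14, -0.016, 0.012]
ft_force: [-1.8, 0.4, -1.1]
finger_gap: 0.3
finger_force: 0.0
```

Request:
step_hand(increments=[{"jaw": 0}, {"jaw": 0}])

```text
clock: 2.18
position: [504.2, -71.6, 77.7]
ee_rot: [3.14, 0.016, 0.008]
ft_force: [1.2, -0.2, 1.1]
finger_gap: 0.0
finger_force: 0.0
```

```bash
python3 rel.py '[502.5,-70.7,57]'
```

Run:
```python
from h import *
a=cams.get_image("side")[150:310,160:320];b=cams.get_image("top")[180:280,240:380]
cv2.imwrite("pics/chk.png",np.hstack([cv2.resize(a,(400,400)),cv2.resize(b,(400,286)) if 0 else cv2.copyMakeBorder(cv2.resize(b,(400,286)),0,114,0,0,0)])[:,:,::-1])
```

```text
2.1833 [504.2 -71.6  77.7] [[1.0, 0.01, 0.005], [0.01, -1.0, -0.001], [0.005, 0.002, -1.0]] [ 1.2 -0.2  1.1] 0.0 17.0
[-1.8 -1.  20.7]
```

View pics/chk.png

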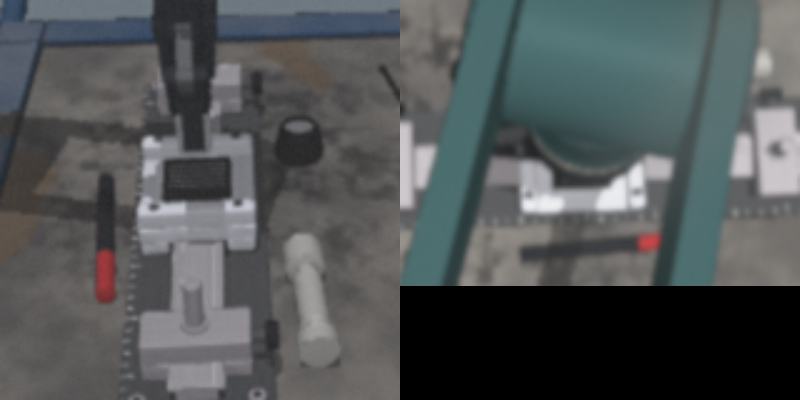

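The closed fingertips, ending at about (193,145) in the left crop, hang roughly 20 mm above the pad at (196,178). They are centred across the rail, so I'll go down gently.

Scaled: 13 mm / 400 = 0.0325, 10 mm / 400 = 0.025.

Request:
step_hand(increments=[{"xyz": [0, 0, 0.0125], "jaw": 0}, {"xyz": [0, 0, 0.025], "jaw": 0}, {"xyz": [0, 0, 0.0325], "jaw": 0}, {"xyz": [0, 0, 0.0325], "jaw": 0}, {"xyz": [0, 0, 0.0325], "jaw": 0}])

```text
clock: 2.7
position: [502.4, -70.3, 61.3]
ee_rot: [-3.141, -0.019, 0.002]
ft_force: [0.1, 0.4, 0.7]
finger_gap: 0.1
finger_force: 0.0
```

Request:
step_hand(increments=[{"jaw": 0}, {"jaw": 0}, {"jaw": 0}, {"jaw": 0}])

```text
clock: 3.03
position: [502.9, -70.4, 61.9]
ee_rot: [3.141, 0.019, 0.0]
ft_force: [-1.2, 0.5, -0.3]
finger_gap: 0.4
finger_force: 0.0
```

Scaled: 6 mm / 400 = 0.015, 4.5 mm / 400 = 0.0113.

Request:
step_hand(increments=[{"xyz": [0, 0, 0.0038], "jaw": 0}, {"xyz": [0, 0, 0.0075], "jaw": 0}, {"xyz": [0, 0, 0.0113], "jaw": 0}, {"xyz": [0, 0, 0.015], "jaw": 0}, {"xyz": [0, 0, 0.015], "jaw": 0}])

```text
clock: 3.45
position: [503.0, -70.5, 57.1]
ee_rot: [3.141, 0.019, 0.001]
ft_force: [-3.3, 1.0, 7.6]
finger_gap: -0.0
finger_force: 3.6
```

Request:
step_hand(increments=[{"jaw": 0}, {"jaw": 0}, {"jaw": 0}])

```text
clock: 3.7
position: [503.0, -70.4, 57.1]
ee_rot: [3.141, 0.019, 0.001]
ft_force: [-2.1, -0.1, 6.8]
finger_gap: 0.1
finger_force: 3.4
```

Contact came at TCP z 57, so the tips are at 40 mm as expected. Pressing further.

Scaled: 6 mm / 400 = 0.015, 4.5 mm / 400 = 0.0113.

Request:
step_hand(increments=[{"xyz": [0, 0, 0.0038], "jaw": 0}, {"xyz": [0, 0, 0.0075], "jaw": 0}, {"xyz": [0, 0, 0.0113], "jaw": 0}, {"xyz": [0, 0, 0.015], "jaw": 0}, {"xyz": [0, 0, 0.015], "jaw": 0}])

```text
clock: 4.12
position: [503.1, -70.5, 52.1]
ee_rot: [3.141, 0.019, 0.001]
ft_force: [-4.9, 1.3, 13.1]
finger_gap: 0.2
finger_force: 6.5
```

Request:
step_hand(increments=[{"jaw": 0}, {"jaw": 0}, {"jaw": 0}])

```text
clock: 4.37
position: [503.1, -70.5, 52.4]
ee_rot: [3.141, 0.019, 0.001]
ft_force: [-5.1, 1.0, 12.8]
finger_gap: 0.2
finger_force: 6.5
```

Scaled: 17 mm / 400 = 0.0425, 13 mm / 400 = 0.0325.

Request:
step_hand(increments=[{"xyz": [0, 0.005, 0], "jaw": 0}, {"xyz": [0, 0.0125, 0], "jaw": 0}, {"xyz": [0, 0.0225, 0], "jaw": 0}, {"xyz": [0, 0.0325, 0], "jaw": 0}, {"xyz": [0, 0.0425, 0], "jaw": 0}])

```text
clock: 4.78
position: [503.2, -87.6, 52.4]
ee_rot: [3.141, 0.019, 0.001]
ft_force: [-5.3, 1.6, 13.0]
finger_gap: -0.2
finger_force: 6.5
```

```bash
python3 rel.py '[503.7,-154.7,52.3]'
```

```text
4.7833 [503.2 -87.6  52.4] [[1.0, 0.012, 0.001], [0.012, -1.0, -0.0], [0.001, 0.0, -1.0]] [-5.3  1.6 13. ] -0.2 17.0
[-0.3 67.1  0.1]
```

Scaled: 20 mm / 400 = 0.05, 16 mm / 400 = 0.04.

Request:
step_hand(increments=[{"xyz": [0, 0.01, 0], "jaw": 0}, {"xyz": [0, 0.02, 0], "jaw": 0}, {"xyz": [0, 0.03, 0], "jaw": 0}, {"xyz": [0, 0.04, 0], "jaw": 0}, {"xyz": [0, 0.05, 0], "jaw": 0}])

```text
clock: 5.2
position: [503.4, -107.7, 52.4]
ee_rot: [3.141, 0.019, 0.001]
ft_force: [-4.9, 1.9, 11.8]
finger_gap: -0.0
finger_force: 6.5
```

Request:
step_hand(increments=[{"xyz": [0, 0.01, 0], "jaw": 0}, {"xyz": [0, 0.02, 0], "jaw": 0}, {"xyz": [0, 0.03, 0], "jaw": 0}, {"xyz": [0, 0.04, 0], "jaw": 0}, {"xyz": [0, 0.05, 0], "jaw": 0}])

```text
clock: 5.62
position: [503.6, -127.8, 52.4]
ee_rot: [3.141, 0.019, 0.001]
ft_force: [-5.9, 1.6, 12.8]
finger_gap: -0.1
finger_force: 6.5
```

Request:
step_hand(increments=[{"xyz": [0, 0.01, 0], "jaw": 0}, {"xyz": [0, 0.02, 0], "jaw": 0}, {"xyz": [0, 0.03, 0], "jaw": 0}, {"xyz": [0, 0.0375, 0], "jaw": 0}, {"xyz": [0, 0.045, 0], "jaw": 0}])

```text
clock: 6.03
position: [503.8, -145.9, 52.4]
ee_rot: [3.141, 0.019, 0.001]
ft_force: [-6.3, 0.5, 13.3]
finger_gap: -0.0
finger_force: 6.5
```

Now the last stretch, watching for the force rise at the stop.

Scaled: 8 mm / 400 = 0.02, 6 mm / 400 = 0.015.

Request:
step_hand(increments=[{"xyz": [0, 0.005, 0], "jaw": 0}, {"xyz": [0, 0.01, 0], "jaw": 0}, {"xyz": [0, 0.015, 0], "jaw": 0}, {"xyz": [0, 0.02, 0], "jaw": 0}, {"xyz": [0, 0.02, 0], "jaw": 0}])

```text
clock: 6.45
position: [503.9, -154.3, 52.5]
ee_rot: [3.14, 0.018, 0.001]
ft_force: [-5.9, 0.7, 13.1]
finger_gap: -0.2
finger_force: 6.5
```

Request:
step_hand(increments=[{"xyz": [0, 0.0025, 0], "jaw": 0}, {"xyz": [0, 0.005, 0], "jaw": 0}, {"xyz": [0, 0.005, 0], "jaw": 0}])

```text
clock: 6.7
position: [503.8, -154.9, 52.3]
ee_rot: [-3.141, -0.018, -0.0]
ft_force: [-5.9, 3.2, 13.4]
finger_gap: -0.0
finger_force: 6.5
```

Scaled: 1.5 mm / 400 = 0.0038, 1 mm / 400 = 0.0025.

Request:
step_hand(increments=[{"xyz": [0, 0.0025, 0], "jaw": 0}, {"xyz": [0, 0.0038, 0], "jaw": 0}, {"xyz": [0, 0.0038, 0], "jaw": 0}])

```text
clock: 6.95
position: [503.8, -155.2, 52.1]
ee_rot: [-3.138, -0.019, -0.0]
ft_force: [-4.1, 7.4, 13.6]
finger_gap: -0.0
finger_force: 6.5
```

Run:
```python
from h import *
a=cams.get_image("side")[190:320,180:300]
cv2.imwrite("pics/stop.png",cv2.resize(a,None,fx=4,fy=4,interpolation=2)[:,:,::-1])
```

```text
(no output)
```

View pics/stop.png

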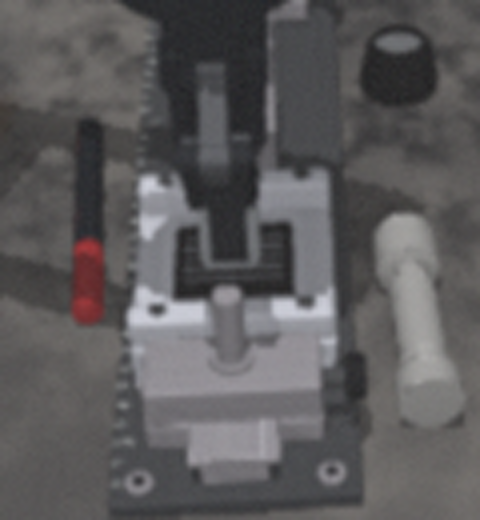

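The carriage end sits flush on the stop block, around (230,345) in the crop. The side force has risen to 7.4 N with no further travel, so it bears on the stop. I'll ease the side load a little, then lift straight up.

Scaled: -9 mm / 400 = -0.0225, -6 mm / 400 = -0.015.

Request:
step_hand(increments=[{"xyz": [0, -0.0025, 0], "jaw": 0}, {"xyz": [0, -0.0038, 0], "jaw": 0}, {"xyz": [0, -0.0038, -0.0075], "jaw": 0}, {"xyz": [0, -0.0038, -0.015], "jaw": 0}, {"xyz": [0, -0.0038, -0.0225], "jaw": 0}])

```text
clock: 7.42
position: [504.2, -155.4, 59.6]
ee_rot: [3.141, 0.019, 0.002]
ft_force: [0.3, 1.2, 0.8]
finger_gap: 0.0
finger_force: 0.0
```

Request:
step_hand(increments=[{"xyz": [0, 0, -0.025], "jaw": 0}, {"xyz": [0, 0, -0.075], "jaw": 0}, {"xyz": [0, 0, -0.15], "jaw": 0}, {"xyz": [0, 0, -0.225], "jaw": 0}, {"xyz": [0, 0, -0.3], "jaw": 0}])

```text
clock: 7.83
position: [503.4, -155.3, 179.8]
ee_rot: [-3.141, -0.018, 0.002]
ft_force: [0.6, -0.8, -0.1]
finger_gap: 0.1
finger_force: 0.0
```

Request:
step_hand(increments=[{"xyz": [-0.0625, 0.0625, -0.05], "jaw": 0}, {"xyz": [-0.125, 0.125, -0.1], "jaw": 0}, {"xyz": [-0.1875, 0.1875, -0.15], "jaw": 0}, {"xyz": [-0.2375, 0.2375, -0.2], "jaw": 0}, {"xyz": [-0.2375, 0.2375, -0.2], "jaw": 0}])

```text
clock: 8.25
position: [408.3, -255.7, 264.2]
ee_rot: [3.134, 0.009, 0.008]
ft_force: [0.5, 0.4, 0.7]
finger_gap: -0.2
finger_force: 0.0
```

Request:
step_hand(increments=[{"jaw": 0}, {"jaw": 0}, {"jaw": 0}, {"jaw": 0}])

```text
clock: 8.58
position: [410.1, -250.4, 257.3]
ee_rot: [-3.14, -0.021, 0.003]
ft_force: [0.1, 0.8, 0.2]
finger_gap: 0.1
finger_force: 0.0
```

Run:
```python
from h import *
a=cams.get_image("side")[190:320,180:300]
cv2.imwrite("pics/end.png",cv2.resize(a,None,fx=4,fy=4,interpolation=2)[:,:,::-1])
```

```text
(no output)
```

View pics/end.png

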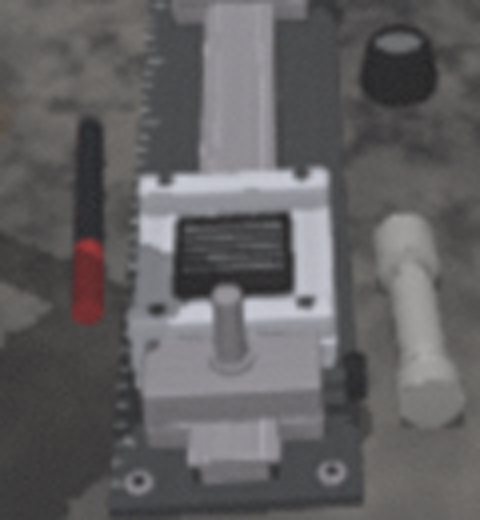

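The pad is back up at (235,255), the carriage is flush on the post stop near (230,335), and the marker, gauge and loupe are where they were. The arm is clear.

```bash
python3 -c "
from plant import robot, cams, telemetry, job_done
print(job_done())"
```

```text
the job is handed in; nothing more can be done
None
```

I pushed the carriage against the post stop with its pad held down, let the pad spring back up so the brake holds it, drew the arm clear and handed the job in at about 8.6 s; no verdict was returned.

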